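Load the leak-test case and slide its guard door shut

ROBOT

A 7-joint arm with a two-finger parallel gripper is mounted at the origin on the work surface. World frame = base frame: x ahead of the robot, y to its left, z up, the work surface at z = 0. Lengths are in m, angles in rad, forces in N, time in s.
With the tool pointing down it reaches from about 0.4 to 0.85 m from the base axis. Payload 10.4 kg.
Tool frame: the origin (TCP) lies between the finger pads; the fingertips stand 17 mm ahead of it and the grasp point (between the pads) lies 2 mm behind it; z points along the fingers, y is the direction in which the jaws open and shut (so a half turn about z gives the same grasp; the last joint's range is limited). The gripper opens to 85 mm and grips with 20 to 120 N. Pads are 22 mm wide; open, the fingers measure 114 mm over their backs; the gripper's body (76 mm by 85 mm) begins 54 mm behind the grasp point. The pads swing forward as they close: fully open they stand 13 mm farther back than shut.
Start: joints at [-1.201, 0.332, -0.065, 1.46, 0.022, 1.35, -0.088], TCP at [0.239, 0.577, 0.228] pointing down, gripper open.
Joint ranges: [-2.6, 2.6], [-0.5, 2.12], [-1.47, 1.34], [0.16, 2.42], [-1.27, 4.41], [0.06, 2.06], [-2.6, 2.6]. Speed limits (rad/s): [2.22, 2.22, 2.79, 2.79, 3.14, 3.14, 3.14].

INTERFACE

Orientations are given as a unit quaternion [x, y, z, w].
In Python, from workcell import manip gives the robot as it stands.
- The arm moves only by the tool jog_arm, never from a script. Its argument "steps" is one flat list of numbers, 5 for each row, row after row: the finger opening in m, from 0 to 0.0854, then the shift along the tool's x, y, z in m, then the turn about the tool's z in rad. In form: [gripper, x, y, z, twist, gripper, x, y, z, twist, ...]. A call has exactly 10 rows; each row is the pose to reach, as a shift and turn from the pose commanded when the call began, along the tool's axes at that moment; what a row does not reach only later rows make up. A row lasts 1/10 s, in which the tool goes at most 50 mm and 8.59 degrees, less where a joint would pass 70% of its speed; a pose out of reach is approached as far as the arm can. A call with a gripper value outside its range is refused whole. The fingers move at their own pace and stop on an object; "grip_force" is the grip in N (left out, the last holds). Time passes only in rows, so rows that repeat a pose let the fingers close, or fill a call up. It gives the time, the measured TCP pose, the force and the opening at its end, in the units of the state.
- manip.get_obs(): the state, without advancing time (a new reading comes with each control period).
- manip.camera(name): name is "side" or "top"; returns (picture, depth): 420x560x3 uint8, red, green, blue; 420x560 float32, m along the optical axis (not along the pixel's ray), 0 where there is no reading.
- manip.calibration(name): a dict with "mtx" (3x3 intrinsics, pixels), "k1" (the pictures are not rectified: a ray, as slopes to the right and down, at radius r is drawn at 1 + k1 r^2 times it, then the intrinsics apply), "world_to_cam" (4x4, takes a point from world to camera coordinates). Camera axes: x right, y down, z forward; pixel columns grow to the right and rows downward; lengths in m; the calibration is good to about 2 mm. A picture is of the moment at which its call begins. calibration takes no time and is no camera call.
- manip.hand_in(): hands the job in, once; it reports no verdict.
The state is a dict: "clock": time; "joint_pos": joint angles; "joint_velocities": joint speeds; "tau": joint torques, N m; "position": TCP position; "ee_rot": TCP orientation; "ft_force": force on the tool from outside, world axes, zero at the start; "torque": the same for the moment, N m; "grip_width": opening from 0.0 (shut) to 1.0 (fully open).
Only numpy, scipy, OpenCV 4.12 (cv2) and the standard library are available. Lean on these libraries where they do the work, as an engineer would, in place of code of your own. Each camera call takes 0.05 s, during which the arm holds its last target.

TASK

Stand the bellows connector (the flanged piece with the ribbed middle) upright on the round test plate inside the grey case, setting it down rather than dropping it, with its foot wholly on the plate. Let go, then slide the guard door gently along its track until it is fully home against the frame. Leave the other pieces on the bench where they are.

Things in the scene. Friction and masses are not known exactly. Their poses are not given: they have to be found in the camera images.
- connector_center (a point): Bellows connector, bare steel, standing loose on the bench: two round flanges, 54 mm in diameter and 12 mm thick, joined by a ribbed bellows 44 mm in diameter; 80 mm high in all, 0.28 to 0.49 kg. The point is its centre, half-way up (40 mm above its foot); z is its upright axis. The upper flange (its middle 34 mm above this point) can be gripped across its diameter from above.
- connector: The same bellows connector; this origin is the centre of its foot.
- case: Grey sheet-steel leak-test case, fixed: 240 mm deep (x), 500 wide (y). Origin: centre of its underside; x from its low front to its high back, y along the door track, z up. Its top slopes 25 degrees: 100 mm high at x=-120, 212 at x=+120. Half of it (y>0) is a fixed sheet; the doorway is y -236 to 0, x -105 to +105 mm. Tracks and jambs stand 16 mm above the slope.
- lamp (a point): Centre of the lamp bar fixed over the back part of the case's slope on two end posts: 40 mm (x) by 530 mm (y) by 54 mm tall; at x=+70, y=0, z=258 mm in the case. Its front edge is 31 mm behind the door handle, so the handle is reached past it with the tool leaning 20 to 50 degrees from vertical, fingers pointing down and towards the case's back.
- plate (a point): Centre of the top face of the round steel test plate in the case, 80 mm in diameter, 6 mm thick, 16 mm above the bench, at x=-35 mm, y=-155 mm in the case; its axes are parallel to the case's.
- door (a joint): Sliding guard door, 0.8 kg, clear pane in a steel frame, 230 by 230 by 6 mm, on the slope, sliding along the case's y. Value in m: 0 = closed against the jamb at the case's -y end, up to 0.225 as it slides to +y; starts 0.15 to 0.22 open. Its closing edge is at y = value - 235 mm in the case. About 2 N of friction; stays where it is left; no latch; stopped at 0.
- handle (a point): Centre of the door's handle: a dark steel fin standing square out of the sloping door, 16 mm thick (y), 24 mm along the slope (x, uphill), 34 mm tall (z, out of the door; 17 mm either side of this point). In the case it is at x=+19, z=193 mm, y = door value - 120 mm. To close the door it is pushed towards the case's -y.
- spool_center (a point): Bystander: flanged spool with a plain smooth tube, 22 mm in diameter, as its middle, else the same size as the connector (54 mm flanges, 80 mm high), standing loose. The point is its centre, half-way up. The two may have swapped places.
- disc: Bystander: blind flange, dark steel disc 90 mm in diameter, 14 mm thick, lying on the bench. Origin: centre of its underside.
There are look-alikes about, which are no part of the job. What is shaped like the connector but orange or yellow is not meant.

How it is judged:
On the way, in this order (a step that is already met when the one before it is completed fails the run):
1. the bellows connector stands upright with its foot wholly on the test plate, let go, the door still open (horizontal distance between connector_center and plate below 0.014 m and z of connector_center in the frame of plate below 0.044 m and angle between connector_center's own z axis and vertical below 0.1 rad and contact force between the fingers and connector below 0.1 N and value of joint door above 0.05 m), for 0.3 s.
2. the guard door is fully home against the frame (value of joint door below 0.004 m), for 0.2 s.
At the end, for the whole second after the job is handed in: The bellows connector stands at rest, upright within 0.1 rad, on the test plate with its centre within 14 mm of the plate's, and the guard door is within 4 mm of fully closed (horizontal distance between connector_center and plate below 0.014 m and z of connector_center in the frame of plate between 0.036 and 0.044 m and angle between connector_center's own z axis and vertical below 0.1 rad and linear speed of connector below 0.02 m/s and value of joint door below 0.004 m); the robot touches nothing.
It fails at once if the door is slammed (slides faster than 0.4 m/s) (velocity of joint door below -0.4 m/s or velocity of joint door above 0.4 m/s).
It fails at once if the connector is dropped onto the plate (faster than 0.6 m/s just above it) (horizontal distance between connector_center and plate below 0.05 m and z of connector_center in the frame of plate below 0.08 m and linear speed of connector above 0.6 m/s).
It fails at once if the plain spool or the disc is moved more than 30 mm (distance of any of spool_center, disc from where it was at the start of the episode above 0.03 m).
It also fails if it takes over 51 s, if anything falls off the work surface, if the arm or the gripper's body presses on something with over 40 N, if the wrist force passes 120 N, or if a joint passes its speed limit or range.

## Working session

There is one attempt and no reset: what is moved stays moved. The work goes in short steps, Python scripts to look and compute and a tool call to move; the robot and the scene stay as the last step left them, time stands still between calls to the robot, and variables do not carry over. Pictures are saved under pics/ and viewed, and the job is handed in when it is done.

Besides the shell and the picture viewer there is one more tool, called after "Call:" as name(argument=value, ...) on one line, values as JSON. jog_arm: Moves the arm, as the interface text tells. Its arguments: {"type":"object","properties":{"steps":{"type":"array"},"grip_force":{"type":"number"}},"required":["steps"]}

```bash
mkdir -p pics; cat > h.py <<'E'
import numpy as np, cv2
from workcell import manip
def und(c,uv):
    K=np.array(c["mtx"]);k1=c["k1"]
    d=((uv[0]-K[0,2])/K[0,0],(uv[1]-K[1,2])/K[1,1]); d=np.array(d); u=d.copy()
    for _ in range(20): u=d/(1+k1*(u@u))
    return u
def p3(c,uv,z):
    u=und(c,uv); p=np.array([u[0]*z,u[1]*z,z,1]); return (np.linalg.inv(np.array(c["world_to_cam"]))@p)[:3]
def onplane(c,uv,h):
    W=np.linalg.inv(np.array(c["world_to_cam"])); u=und(c,uv)
    d=W[:3,:3]@np.array([u[0],u[1],1]);o=W[:3,3]; return o+d*(h-o[2])/d[2]
def proj(c,P):
    K=np.array(c["mtx"]);q=np.array(c["world_to_cam"])@np.append(P,1);s=q[:2]/q[2]; s=s*(1+c["k1"]*(s@s)); return K[0,0]*s[0]+K[0,2],K[1,1]*s[1]+K[1,2]
def cloud(c,D):
    v,u=np.mgrid[0:D.shape[0],0:D.shape[1]]
    K=np.array(c["mtx"]);d=np.stack([(u-K[0,2])/K[0,0],(v-K[1,2])/K[1,1]],-1);s=d.copy()
    for _ in range(15): s=d/(1+c["k1"]*(s**2).sum(-1,keepdims=True))
    P=np.concatenate([s*D[...,None],D[...,None],np.ones_like(D)[...,None]],-1)
    return (P@np.linalg.inv(np.array(c["world_to_cam"])).T)[...,:3]
E
python3 - <<'E'
from h import *
for n in ("top","side"):
    im,d=manip.camera(n); np.savez(n+"0.npz",im=im,d=d); cv2.imwrite(f"pics/{n}0.png",cv2.resize(im[...,::-1],(784,588))); c=manip.calibration(n); print(c, d.shape)
print(manip.get_obs())
E
```

```text
{'mtx': array([[543.5026124 ,   0.        , 286.75038067],
       [  0.        , 543.5026124 , 210.47595787],
       [  0.        ,   0.        ,   1.        ]]), 'k1': 0.022440271943160398, 'world_to_cam': array([[-0.02875249, -0.9995849 ,  0.00182008, -0.15409994],
       [-0.9910138 ,  0.02826789, -0.13073858,  0.4876418 ],
       [ 0.13063286, -0.00556278, -0.99141521,  1.36346897],
       [ 0.        ,  0.        ,  0.        ,  1.        ]])} (420, 560)
{'mtx': array([[456.84090903,   0.        , 282.17227254],
       [  0.        , 456.84090903, 200.61713105],
       [  0.        ,   0.        ,   1.        ]]), 'k1': -0.1496730100952497, 'world_to_cam': array([[ 0.82791107, -0.56080181,  0.00803647, -0.51255514],
       [-0.28530727, -0.43344868, -0.85482279,  0.20246952],
       [ 0.48286957,  0.70542439, -0.5188578 ,  1.28453022],
       [ 0.        ,  0.        ,  0.        ,  1.        ]])} (420, 560)
{'clock': 0.1, 'joint_pos': array([-1.20060037,  0.33283859, -0.06467181,  1.46087469,  0.02161982,
        1.34989648, -0.08844728]), 'joint_velocities': array([ 2.71423083e-04, -4.97867224e-04, -1.21768090e-03, -8.72564427e-04,
        1.30113346e-03,  2.55608018e-05,  1.67163652e-04]), 'tau': array([ 1.88653721e-03, -6.26741409e+01,  4.93405585e-02, -3.92434001e+01,
        1.62880006e-02,  6.82015641e-03,  4.12472787e-05]), 'position': array([0.2391253 , 0.57706998, 0.22686846]), 'ee_rot': array([ 1.95113259e-01,  9.80780495e-01, -6.55127523e-04, -8.54466962e-05]), 'ft_force': array([ 0.2237534 , -0.41296215, -0.59373059]), 'torque': array([-0.02644359, -0.02044251,  0.02887772]), 'grip_width': 0.9949204624746746}
```

View pics/top0.png

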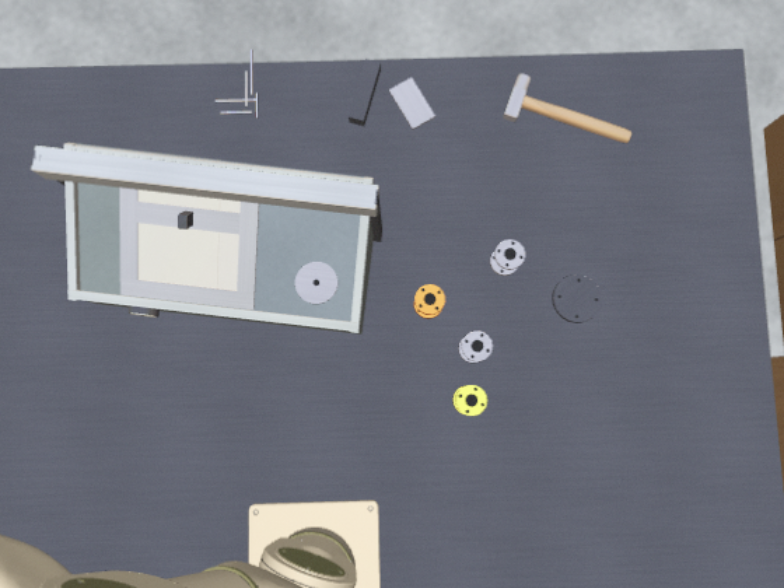

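View pics/side0.png

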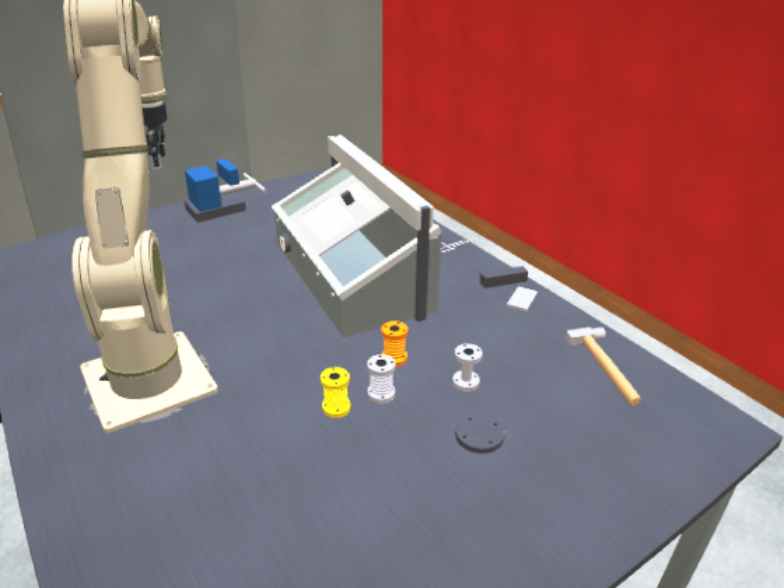

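The top view shows two steel pieces, at (476,346) and (510,255). In the side view the ribbed one is at (380,378), next to yellow, so it is the one at top (476,346); the plain spool is at (510,255). The plate is at top (316,282) and the handle at (185,220).

```bash
python3 - <<'E'
from h import *
for n in ("top","side"):
    z=np.load(n+"0.npz"); c=manip.calibration(n); P=cloud(c,z["d"]); np.save(n+"P.npy",P); im=z["im"]
    if n=="top":
        s=560/784
        for nm,uv in dict(conn=(476,346),spool=(510,255),orange=(430,300),yel=(471,400),disc=(577,298),plate=(316,282),handle=(184,222),c_fr=(358,329),c_fl=(71,297),lampR=(377,197),lampL=(35,160)).items():
            u,v=int(uv[0]*s),int(uv[1]*s); print(nm,(u,v),P[v,u].round(4),im[v,u])
        for nm,uv,zl,zh,r in (("conn",(-1,0),.07,.09,0),):
            m=(P[...,2]>.07)&(P[...,2]<.09)&(np.abs(P[...,1]+.43)<3)
            n_,l,st,ce=cv2.connectedComponentsWithStats(m.astype(np.uint8))
            for i in range(1,n_):
                if st[i,4]>100:
                    q=P[l==i]; cc,r=cv2.minEnclosingCircle(q[:,:2].astype(np.float32)); print(ce[i],st[i,4],q.mean(0).round(4),"circ",np.round(cc,4),r)
    cr=im[80:250,20:420] if n=="top" else im[90:310,180:380]
    k=2 if n=="top" else 3
    if n=="side": cr=im[90:290,180:380]
    cv2.imwrite(f"pics/{n}crop.png",cv2.resize(cr[...,::-1],None,fx=k,fy=k,interpolation=cv2.INTER_CUBIC))
E
```

```text
conn (340, 247) [ 0.3825 -0.2958  0.0809] [51 52 56]
spool (364, 182) [ 0.5429 -0.3625  0.0799] [52 56 58]
orange (307, 214) [ 0.4664 -0.2176  0.0807] [54 55 59]
yel (336, 285) [ 0.2905 -0.2817  0.087 ] [51 52 54]
disc (412, 212) [ 0.4728 -0.4945  0.009 ] [100 103 116]
plate (225, 201) [ 0.5151 -0.0078  0.0129] [50 52 53]
handle (131, 158) [0.5892 0.1815 0.2101] [ 95 102 107]
c_fr (255, 235) [ 0.4141 -0.0902  0.1251] [193 198 198]
c_fl (50, 212) [0.4848 0.4012 0.114 ] [213 218 222]
lampR (269, 140) [ 0.6023 -0.1331  0.2855] [64 64 70]
lampL (25, 114) [0.6723 0.3844 0.288 ] [207 213 223]
[363.33692722 181.35040431] 371 [ 0.5446 -0.3609  0.0801] circ [ 0.5447 -0.3617] 0.027562249451875687
[306.34933333 213.42933333] 375 [ 0.468  -0.216   0.0802] circ [ 0.4684 -0.2162] 0.02706039883196354
[340.09814324 246.71618037] 377 [ 0.3832 -0.2961  0.0802] circ [ 0.3834 -0.2963] 0.02714131586253643
[335.84856397 285.58746736] 383 [ 0.289  -0.2818  0.0802] circ [ 0.2891 -0.2821] 0.026835599914193153
[231.90909091 385.70629371] 143 [ 0.0615 -0.0257  0.0803] circ [ 0.0484 -0.0158] 0.056195538491010666
```

View pics/topcrop.png

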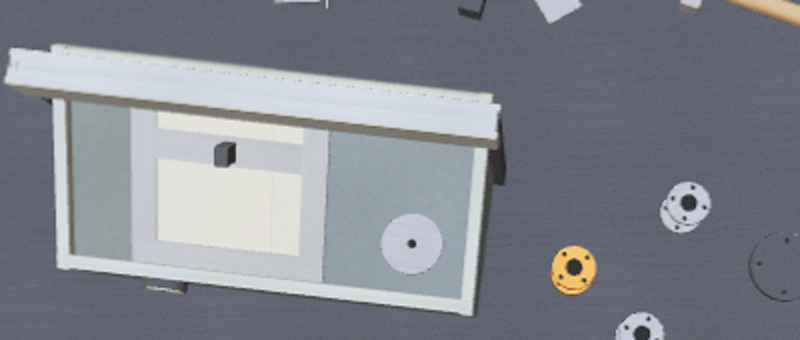

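View pics/sidecrop.png

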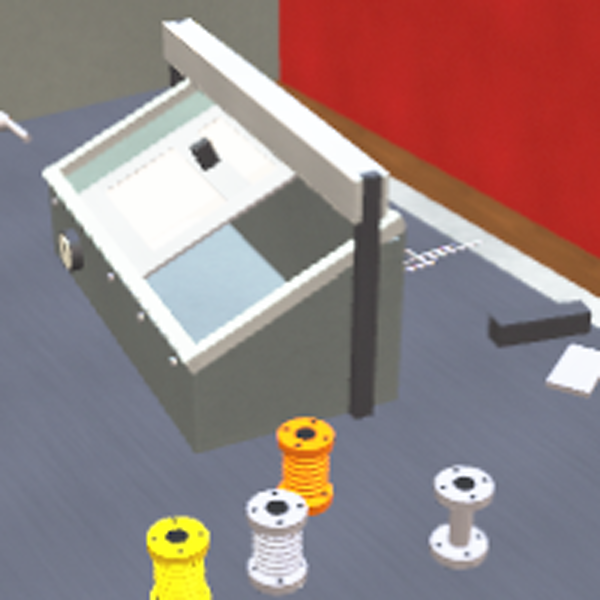

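```bash
python3 - <<'E'
from h import *
P=np.load("topP.npy")
m=(P[...,2]>.278)&(P[...,2]<.295)&(P[...,0]>.55)&(P[...,0]<.75); m[:,:20]=m[:,:20]
q=P[m][:,:2].astype(np.float32); r=cv2.minAreaRect(q); print("lamp",len(q),r, P[m][:,2].mean())
# slope front rail: robust dims
m=np.zeros(P.shape[:2],bool); m[176:228,195:258]=1
m&=(P[...,2]>.012)&(P[...,2]<.021)&(P[...,0]>.4)
z=np.load("top0.npz"); im=z["im"].astype(int)
g=im.sum(2)
print(g[201,195:258:4], P[201,195:258:4,2].round(4))
m2=np.zeros_like(m); m2[180:224,200:250]=1; m2&=(g>560)
n,l,st,ce=cv2.connectedComponentsWithStats(m2.astype(np.uint8)); i=1+np.argmax(st[1:,4]); print(st[i],ce[i])
cn=cv2.findContours((l==i).astype(np.uint8),0,1)[0][0]; e=cv2.fitEllipse(cn);print(e)
c=manip.calibration("top"); print("plate ell",onplane(c,e[0],.016)); qq=P[l==i];print(qq.mean(0))
yaw=np.arctan2(*(np.array([0,0])+1))
# model candidate
import itertools
lc=np.array(r[0])
for yaw in np.radians([-7.5,-7,-6.5,-8,-8.5]):
    R=lambda a:np.array([[np.cos(a),-np.sin(a)],[np.sin(a),np.cos(a)]])
    print(np.degrees(yaw),"origin from lamp",lc-R(yaw)@[.07,0],"plate",lc+R(yaw)@[-.105,-.155])
E
```

```text
lamp 4632 ((0.6394621133804321, 0.12977993488311768), (0.5309658050537109, 0.04278578981757164), 81.87052917480469) 0.2851468851437735
[473 474 473 476 593 608 605 489 156 610 607 613 488 493 489 651] [0.0108 0.0038 0.0079 0.0127 0.0158 0.0152 0.0109 0.0119 0.0154 0.0208
 0.0214 0.0151 0.0119 0.0108 0.0146 0.1515]
[211 187  30  30 685] [225.37956204 201.34306569]
((225.38052368164062, 201.35293579101562), (28.61186408996582, 29.63166046142578), 58.885440826416016)
plate ell [ 0.51364791 -0.00914204  0.016     ]
[ 0.51251398 -0.01009407  0.02446037]
-7.499999999999999 origin from lamp [0.57006097 0.13891677] plate [ 0.51512884 -0.01018877]
-7.0 origin from lamp [0.56998388 0.13831079] plate [ 0.51635502 -0.01126844]
-6.5 origin from lamp [0.56991208 0.13770416] plate [ 0.51759057 -0.01233737]
-8.0 origin from lamp [0.57014335 0.13952205] plate [ 0.51391214 -0.00909844]
-8.5 origin from lamp [0.570231   0.14012659] plate [ 0.51270499 -0.00799754]
```

```bash
cat >> h.py <<'E'
from scipy.spatial.transform import Rotation as Ro
def st():
    o=manip.get_obs(); R=Ro.from_quat(o["ee_rot"]).as_matrix(); p=np.array(o["position"])
    print("t",round(o["clock"],2),"p",p.round(4),"a",round(np.degrees(np.arctan2(R[1,1],R[0,1])),2),"z",R[:,2].round(3),"F",np.round(o["ft_force"],1),"gw",round(o["grip_width"],3),"j",np.round(o["joint_pos"],2)); return p,R
def to(x,y,z,a):
    p,R=st(); d=R.T@(np.array([x,y,z])-p); an=np.degrees(np.arctan2(R[1,1],R[0,1])); tw=-(a-an); print("shift",d.round(4),"twist",round(np.radians(tw),4), round(np.radians((tw+180)%360-180),4)); return d
E
python3 -c "
from h import *
to(.433,.25,.36,30)"
```

```text
t 0.1 p [0.2391 0.5771 0.2269] a 67.5 z [-0.    -0.001 -1.   ] F [ 0.2 -0.4 -0.6] gw 0.995 j [-1.2   0.33 -0.06  1.46  0.02  1.35 -0.09]
shift [-0.3043 -0.2281 -0.1328] twist 0.6545 0.6545
```

Call:
jog_arm(steps=[0.085,0,0,-0.04,0,0.085,-0.01,-0.01,-0.08,0.05,0.085,-0.04,-0.03,-0.11,0.13,0.085,-0.08,-0.06,-0.133,0.22,0.085,-0.12,-0.09,-0.133,0.31,0.085,-0.16,-0.12,-0.133,0.4,0.085,-0.2,-0.15,-0.133,0.48,0.085,-0.24,-0.18,-0.133,0.56,0.085,-0.28,-0.21,-0.133,0.62,0.085,-0.304,-0.228,-0.133,0.6545], grip_force=50)

```text
clock: 1.1
position: [0.4343, 0.2468, 0.3606]
ee_rot: [0.503, 0.865, -0.0, 0.0]
ft_force: [0.1, 0.6, 0.6]
grip_width: 0.998
```

```bash
python3 -c "
from h import *
to(.47,-.12,.34,-15)"
```

```text
t 1.1 p [0.4343 0.2468 0.3606] a 29.67 z [ 0. -0. -1.] F [0.1 0.6 0.6] gw 0.998 j [-0.85  0.    0.25  1.56 -0.    1.57 -0.09]
shift [-0.3364 -0.1505  0.0207] twist 0.7796 0.7796
```

Call:
jog_arm(steps=[0.085,-0.034,-0.015,0,0.08,0.085,-0.068,-0.03,0,0.16,0.085,-0.1,-0.045,0.005,0.24,0.085,-0.135,-0.06,0.01,0.32,0.085,-0.17,-0.075,0.015,0.4,0.085,-0.2,-0.09,0.02,0.48,0.085,-0.235,-0.105,0.02,0.56,0.085,-0.27,-0.12,0.02,0.64,0.085,-0.305,-0.135,0.02,0.72,0.085,-0.336,-0.15,0.02,0.78])

```text
clock: 2.1
position: [0.4706, -0.1175, 0.3404]
ee_rot: [0.793, 0.609, -0.0, -0.0]
ft_force: [-0.9, 0.6, -0.2]
grip_width: 0.99
```

```bash
python3 -c "
from h import *
to(.3834,-.2963,.16,-50)"
```

```text
t 2.1 p [ 0.4706 -0.1175  0.3404] a -14.91 z [-0.  0. -1.] F [-0.9  0.6 -0.2] gw 0.99 j [-0.5  -0.06  0.63  1.65  0.03  1.53 -0.13]
shift [-0.1952 -0.0382  0.1804] twist 0.6124 0.6124
```

Call:
jog_arm(steps=[0.085,-0.03,-0.006,0.02,0.1,0.085,-0.06,-0.012,0.04,0.2,0.085,-0.09,-0.018,0.06,0.3,0.085,-0.12,-0.024,0.09,0.4,0.085,-0.15,-0.03,0.12,0.5,0.085,-0.18,-0.035,0.15,0.58,0.085,-0.195,-0.038,0.17,0.61,0.085,-0.195,-0.038,0.18,0.61,0.085,-0.195,-0.038,0.18,0.61,0.085,-0.195,-0.038,0.18,0.61])

```text
clock: 3.1
position: [0.3855, -0.2938, 0.1611]
ee_rot: [0.938, 0.346, 0.0, 0.0]
ft_force: [0.4, 0.3, 0.8]
grip_width: 0.992
```

```bash
python3 - <<'E'
from h import *
to(.3834,-.2963,.068,-50)
im,d=manip.camera("side"); cv2.imwrite("pics/side1.png",cv2.resize(im[120:330,180:400][...,::-1],None,fx=3,fy=2.8))
E
```

```text
t 3.1 p [ 0.3855 -0.2938  0.1611] a -49.53 z [ 0.  0. -1.] F [0.4 0.3 0.8] gw 0.992 j [-0.26  0.07  0.86  1.95 -0.06  1.15 -0.24]
shift [-0.0033  0.0006  0.0931] twist 0.0082 0.0082
```

View pics/side1.png

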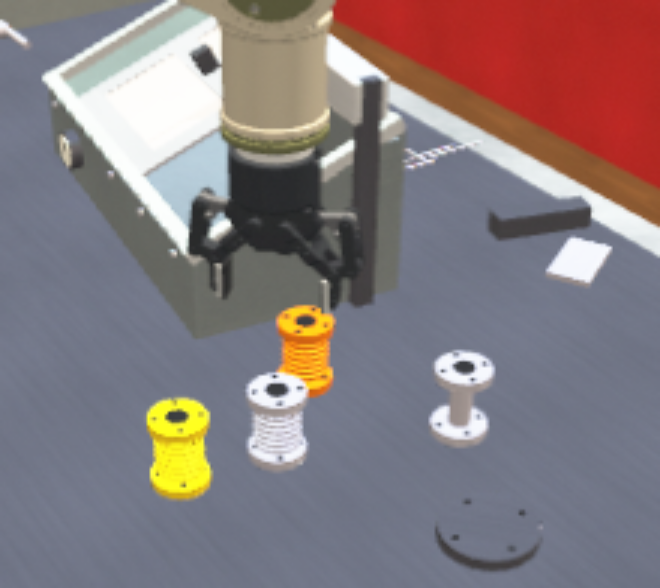

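The gripper hangs at about (275,250) in the crop, straight over the ribbed steel connector at (277,420), with fingers clear of the yellow and orange pieces.

Call:
jog_arm(steps=[0.085,-0.0025,0,0,0,0.085,-0.0025,0,0.02,0,0.085,-0.0025,0,0.04,0,0.085,-0.0025,0,0.055,0,0.085,-0.0025,0,0.07,0,0.085,-0.0025,0,0.08,0,0.085,-0.0025,0,0.09,0,0.085,-0.0025,0,0.093,0,0.085,-0.0025,0,0.093,0,0.085,-0.0025,0,0.093,0])

```text
clock: 4.15
position: [0.383, -0.2964, 0.068]
ee_rot: [0.939, 0.345, 0.0, 0.0]
ft_force: [-0.2, -0.6, 0.3]
grip_width: 0.992
```

```bash
python3 - <<'E'
from h import *
to(.3834,-.2963,.068,-50)
im,d=manip.camera("side"); cv2.imwrite("pics/side2.png",cv2.resize(im[150:330,180:400][...,::-1],None,fx=3,fy=3))
E
```

```text
t 4.15 p [ 0.383  -0.2964  0.068 ] a -49.65 z [ 0.001 -0.    -1.   ] F [-0.2 -0.6  0.3] gw 0.992 j [-0.19  0.24  0.84  2.04 -0.22  0.95 -0.1 ]
shift [0.0003 0.0002 0.    ] twist 0.0062 0.0062
```

View pics/side2.png

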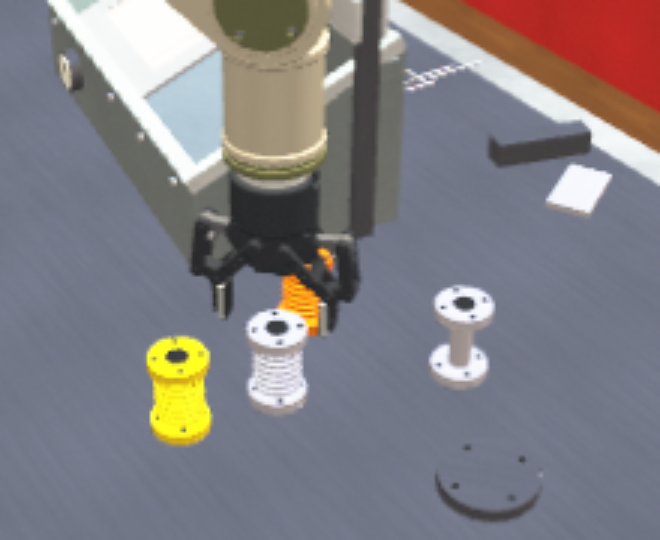

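The side view disagrees: the connector occludes the finger at (325,310), so the gripper seems behind it (or still high). I'll check with projections before closing.

```bash
python3 - <<'E'
from h import *
c=manip.calibration("side"); ct=manip.calibration("top")
for P in ([.383,-.2964,.068],[.3834,-.2963,.08],[.3834,-.2963,0],[.289,-.282,.08],[.468,-.216,.08]):
    u=proj(c,P); print(P,np.round(u,1),"crop",np.round([(u[0]-180)*3,(u[1]-150)*3],0))
im,d=manip.camera("top"); cv2.imwrite("pics/top2.png",cv2.resize(im[120:330,220:470][...,::-1],None,fx=3,fy=2.8))
P=cloud(ct,d);np.save("P2.npy",P)
im,d=manip.camera("side"); Q=cloud(c,d)
for nm,u,v in(("conn top",277,328),("yel",178,355),("fingerL",222,300),("spool",463,303),("orange",325,262),("body",275,210)):
    print(nm,Q[int(150+v/3),int(180+u/3)].round(3))
E
```

```text
[0.383, -0.2964, 0.068] [271.5 261.4] crop [275. 334.]
[0.3834, -0.2963, 0.08] [271.6 257.9] crop [275. 324.]
[0.3834, -0.2963, 0] [271.7 280.5] crop [275. 392.]
[0.289, -0.282, 0.08] [238.2 267.4] crop [175. 352.]
[0.468, -0.216, 0.08] [281.  233.3] crop [303. 250.]
conn top [ 0.383 -0.299  0.078]
yel [ 0.291 -0.283  0.078]
fingerL [ 0.346 -0.269  0.105]
spool [-0.138 -1.106  0.844]
orange [ 0.422 -0.316  0.145]
body [ 0.363 -0.327  0.227]
```

View pics/top2.png

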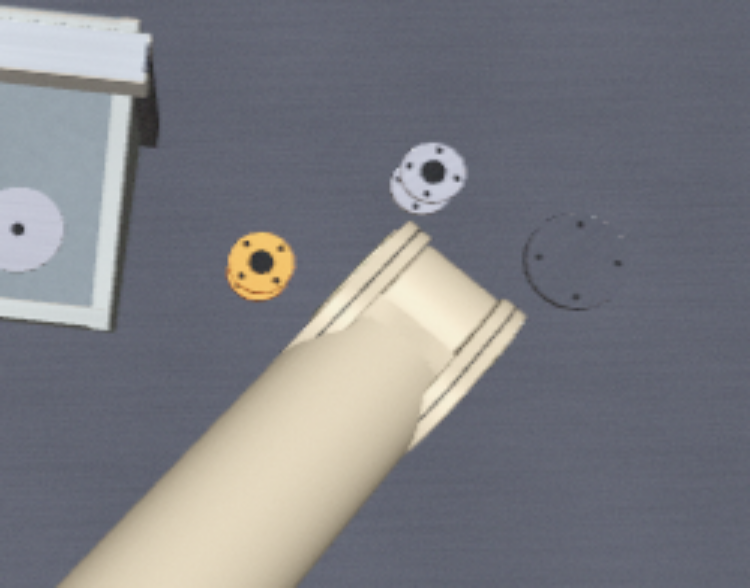

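```bash
python3 - <<'E'
from h import *
c=manip.calibration("side")
p,R=st()
for s in(-1,1):
  for z in(.05,.06,.07,.08,.09):
    P=p+R[:,1]*s*.0455; P[2]=z; u=proj(c,P); print(s,P.round(3),"crop",np.round([(u[0]-180)*3,(u[1]-150)*3],0))
im,d=manip.camera("side"); cv2.imwrite("pics/side3.png",cv2.resize(im[210:300,230:310][...,::-1],None,fx=6,fy=6,interpolation=cv2.INTER_CUBIC))
E
```

```text
t 4.3 p [ 0.383  -0.2963  0.068 ] a -49.64 z [ 0.001 -0.    -1.   ] F [ 0.7 -0.5  0. ] gw 0.993 j [-0.19  0.24  0.84  2.04 -0.22  0.95 -0.1 ]
-1 [ 0.354 -0.262  0.05 ] crop [227. 341.]
-1 [ 0.354 -0.262  0.06 ] crop [226. 332.]
-1 [ 0.354 -0.262  0.07 ] crop [226. 324.]
-1 [ 0.354 -0.262  0.08 ] crop [226. 315.]
-1 [ 0.354 -0.262  0.09 ] crop [226. 306.]
1 [ 0.413 -0.331  0.05 ] crop [323. 359.]
1 [ 0.413 -0.331  0.06 ] crop [323. 350.]
1 [ 0.413 -0.331  0.07 ] crop [324. 341.]
1 [ 0.413 -0.331  0.08 ] crop [324. 333.]
1 [ 0.413 -0.331  0.09 ] crop [324. 324.]
```

View pics/side3.png

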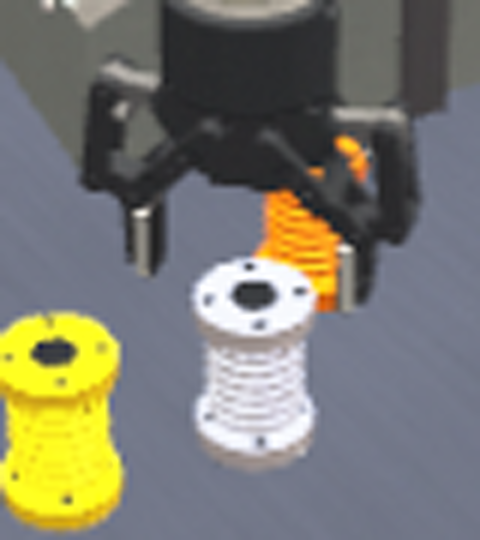

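```bash
python3 - <<'E'
from h import *
c=manip.calibration("side")
im,d=manip.camera("side"); Q=cloud(c,d)
for (u0,u1,v0,v1) in ((250,260,240,262),(284,294,245,268)):
  for v in range(v0,v1,2):
    print(v,[tuple(Q[v,u].round(3)) for u in range(u0,u1,3)])
E
```

```text
240 [(np.float64(0.339), np.float64(-0.261), np.float64(0.135)), (np.float64(0.343), np.float64(-0.27), np.float64(0.139)), (np.float64(0.347), np.float64(-0.279), np.float64(0.144)), (np.float64(0.353), np.float64(-0.284), np.float64(0.144))]
242 [(np.float64(0.338), np.float64(-0.263), np.float64(0.131)), (np.float64(0.344), np.float64(-0.269), np.float64(0.132)), (np.float64(0.348), np.float64(-0.277), np.float64(0.135)), (np.float64(0.449), np.float64(-0.123), np.float64(-0.001))]
244 [(np.float64(0.421), np.float64(-0.116), np.float64(-0.002)), (np.float64(0.344), np.float64(-0.268), np.float64(0.125)), (np.float64(0.354), np.float64(-0.266), np.float64(0.119)), (np.float64(0.444), np.float64(-0.131), np.float64(-0.001))]
246 [(np.float64(0.416), np.float64(-0.124), np.float64(-0.002)), (np.float64(0.345), np.float64(-0.265), np.float64(0.116)), (np.float64(0.355), np.float64(-0.264), np.float64(0.111)), (np.float64(0.438), np.float64(-0.141), np.float64(-0.0))]
248 [(np.float64(0.411), np.float64(-0.132), np.float64(-0.002)), (np.float64(0.345), np.float64(-0.265), np.float64(0
[... 3839 characters left out ...]
-0.249), np.float64(-0.003)), (np.float64(0.466), np.float64(-0.251), np.float64(-0.005)), (np.float64(0.471), np.float64(-0.259), np.float64(-0.002)), (np.float64(0.477), np.float64(-0.265), np.float64(-0.001))]
265 [(np.float64(0.45), np.float64(-0.26), np.float64(0.0)), (np.float64(0.459), np.float64(-0.262), np.float64(-0.002)), (np.float64(0.467), np.float64(-0.266), np.float64(-0.003)), (np.float64(0.472), np.float64(-0.273), np.float64(-0.0))]
267 [(np.float64(0.445), np.float64(-0.266), np.float64(-0.001)), (np.float64(0.453), np.float64(-0.27), np.float64(-0.002)), (np.float64(0.46), np.float64(-0.276), np.float64(-0.001)), (np.float64(0.466), np.float64(-0.282), np.float64(0.001))]
```

Depth confirms it: the fingers straddle the connector, but the open tips stand at z≈0.083, about 18 mm higher than the TCP reading implies. I'll go down 18 mm and look again.

Call:
jog_arm(steps=[0.085,0,0,0.005,0,0.085,0,0,0.01,0,0.085,0,0,0.014,0,0.085,0,0,0.018,0,0.085,0,0,0.018,0,0.085,0,0,0.018,0,0.085,0,0,0.018,0,0.085,0,0,0.018,0,0.085,0,0,0.018,0,0.085,0,0,0.018,0])

```text
clock: 5.4
position: [0.3828, -0.2962, 0.0496]
ee_rot: [0.939, 0.345, 0.0, 0.0]
ft_force: [0.5, 0.4, 0.6]
grip_width: 0.995
```

```bash
python3 - <<'E'
from h import *
st()
im,d=manip.camera("side"); cv2.imwrite("pics/side4.png",cv2.resize(im[210:300,230:310][...,::-1],None,fx=6,fy=6,interpolation=cv2.INTER_CUBIC))
E
```

```text
t 5.4 p [ 0.3828 -0.2962  0.0496] a -49.65 z [ 0.  0. -1.] F [0.5 0.4 0.6] gw 0.995 j [-0.17  0.27  0.82  2.05 -0.25  0.92 -0.08]
```

View pics/side4.png

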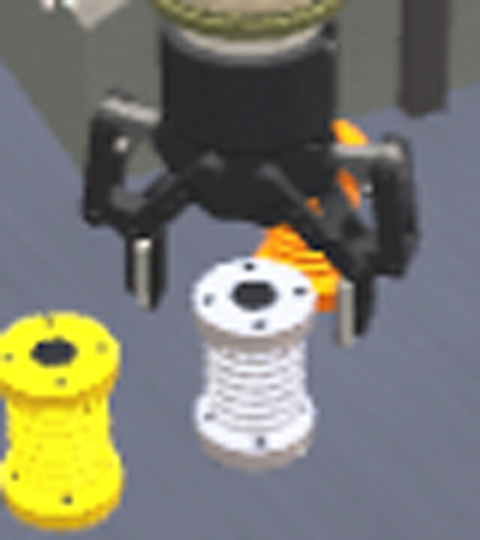

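The pad spans now cover the flange height (left pad rows 240–308, flange about 280). Closing.

Call:
jog_arm(steps=[0.06,0,0,0,0,0.05,0,0,0,0,0.04,0,0,0,0,0.04,0,0,0,0,0.04,0,0,0,0,0.04,0,0,0,0,0.04,0,0,0,0,0.04,0,0,0,0,0.04,0,0,0,0,0.04,0,0,0,0], grip_force=60)

```text
clock: 6.45
position: [0.3832, -0.2964, 0.0501]
ee_rot: [0.939, 0.345, 0.0, 0.0]
ft_force: [0.1, 0.4, 6.5]
grip_width: 0.611
```

```bash
python3 - <<'E'
from h import *
st()
im,d=manip.camera("side"); cv2.imwrite("pics/side5.png",cv2.resize(im[210:300,230:310][...,::-1],None,fx=6,fy=6,interpolation=cv2.INTER_CUBIC))
E
```

```text
t 6.45 p [ 0.3832 -0.2964  0.0501] a -49.65 z [ 0.001 -0.    -1.   ] F [0.1 0.4 6.5] gw 0.611 j [-0.17  0.27  0.82  2.05 -0.25  0.92 -0.08]
```

View pics/side5.png

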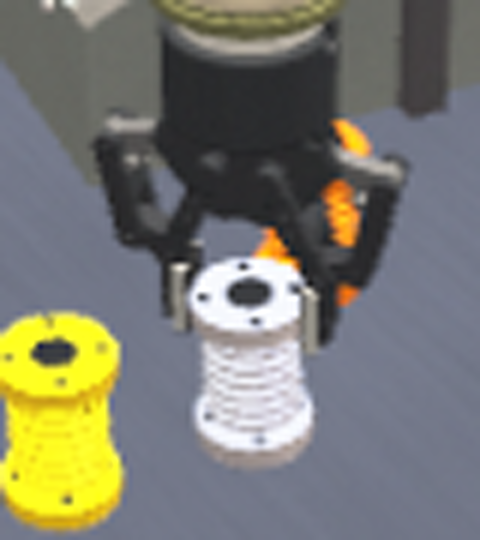

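Call:
jog_arm(steps=[0.04,0,0,-0.01,0,0.04,0,0,-0.025,0,0.04,0,0,-0.045,0,0.04,0,0,-0.07,0,0.04,0,0,-0.1,0,0.04,0,0,-0.13,0,0.04,0,0,-0.16,0,0.04,0,0,-0.19,0,0.04,0,0,-0.21,0,0.04,0,0,-0.22,0])

```text
clock: 7.5
position: [0.3827, -0.2965, 0.2712]
ee_rot: [0.939, 0.345, 0.001, 0.0]
ft_force: [-0.1, 0.7, -5.2]
grip_width: 0.61
```

```bash
python3 - <<'E'
from h import *
st()
im,d=manip.camera("side"); cv2.imwrite("pics/side6.png",cv2.resize(im[120:300,190:390][...,::-1],None,fx=3,fy=3,interpolation=cv2.INTER_CUBIC))
to(.5137,-.009,.27,-8.1)
E
```

```text
t 7.5 p [ 0.3827 -0.2965  0.2712] a -49.68 z [ 0.002 -0.    -1.   ] F [-0.1  0.7 -5.2] gw 0.61 j [-0.31 -0.06  0.85  1.79  0.05  1.39 -0.33]
t 7.55 p [ 0.383  -0.2966  0.2717] a -49.67 z [ 0.002 -0.    -1.   ] F [ 0.8 -0.4 -2.2] gw 0.611 j [-0.31 -0.06  0.85  1.79  0.05  1.39 -0.33]
shift [ 0.2858 -0.1347  0.0019] twist -0.7256 -0.7256
```

View pics/side6.png

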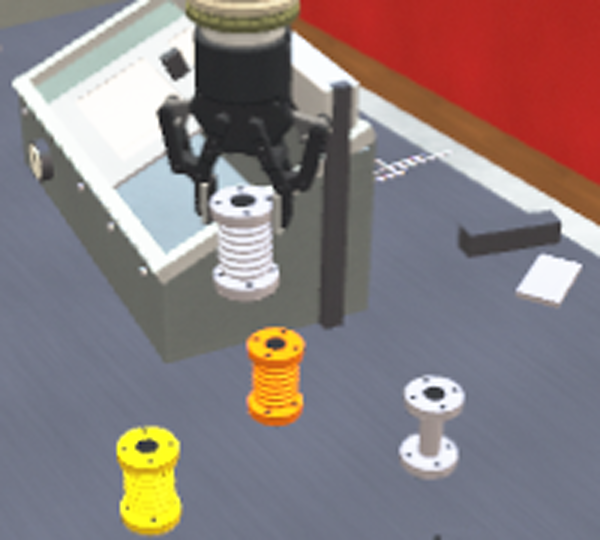

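Call:
jog_arm(steps=[0.04,0.015,-0.007,0,-0.04,0.04,0.04,-0.019,0,-0.11,0.04,0.07,-0.033,0,-0.18,0.04,0.105,-0.05,0,-0.27,0.04,0.14,-0.066,0,-0.36,0.04,0.18,-0.085,0,-0.46,0.04,0.215,-0.101,0,-0.55,0.04,0.25,-0.118,0,-0.64,0.04,0.275,-0.13,0,-0.7,0.04,0.286,-0.135,0,-0.725])

```text
clock: 8.55
position: [0.5134, -0.0047, 0.2681]
ee_rot: [0.753, 0.658, -0.001, -0.001]
ft_force: [0.3, -0.6, -5.0]
grip_width: 0.61
```

```bash
python3 - <<'E'
from h import *
to(.5137,-.009,.1,-8.1)
for n in("side","top"):
  im,d=manip.camera(n); cv2.imwrite(f"pics/{n}7.png",cv2.resize(im[...,::-1],(784,588),interpolation=cv2.INTER_CUBIC))
E
```

```text
t 8.55 p [ 0.5134 -0.0047  0.2681] a -7.74 z [-0.002 -0.    -1.   ] F [ 0.3 -0.6 -5. ] gw 0.61 j [-0.61  0.05  0.56  1.71 -0.03  1.38 -0.18]
shift [-0.0041  0.0012  0.1681] twist 0.0063 0.0063
```

View pics/side7.png

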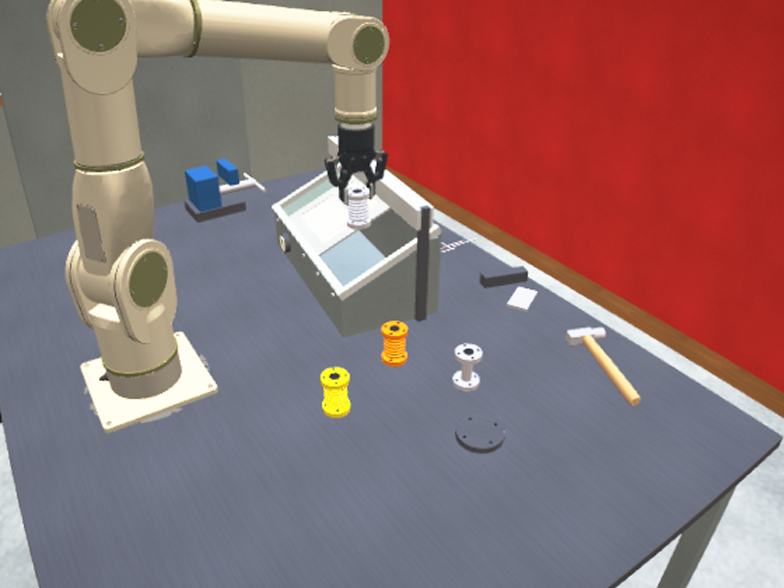

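View pics/top7.png

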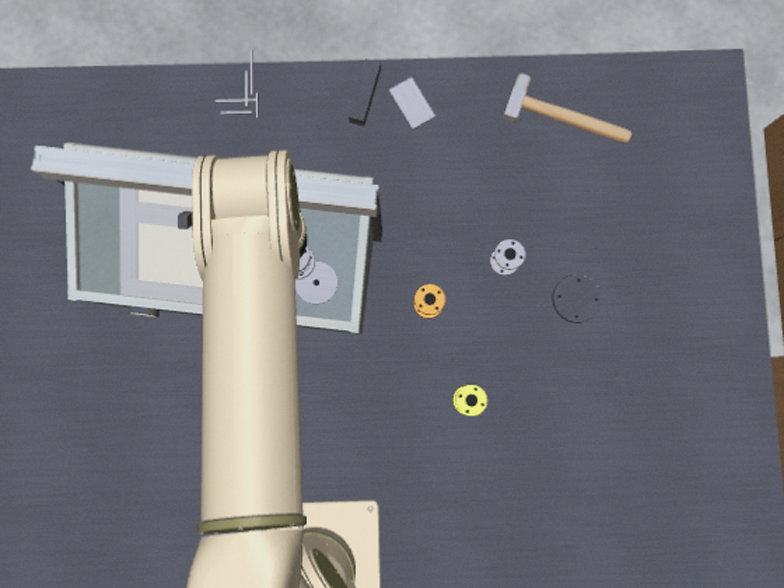

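Call:
jog_arm(steps=[0.04,-0.004,0.001,0,0.006,0.04,-0.004,0.001,0.015,0.006,0.04,-0.004,0.001,0.035,0.006,0.04,-0.004,0.001,0.06,0.006,0.04,-0.004,0.001,0.085,0.006,0.04,-0.004,0.001,0.11,0.006,0.04,-0.004,0.001,0.13,0.006,0.04,-0.004,0.001,0.148,0.006,0.04,-0.004,0.001,0.155,0.006,0.04,-0.004,0.001,0.158,0.006])

```text
clock: 9.65
position: [0.5133, -0.0136, 0.1114]
ee_rot: [0.758, 0.652, -0.0, -0.0]
ft_force: [1.2, -0.0, -3.9]
grip_width: 0.606
```

```bash
python3 - <<'E'
from h import *
to(.5137,-.009,.1,-8.1)
c=manip.calibration("side")
im,d=manip.camera("side");P=cloud(c,d); cv2.imwrite("pics/side8.png",cv2.resize(im[110:230,190:330][...,::-1],None,fx=5,fy=5,interpolation=cv2.INTER_CUBIC))
for nm,Q in (("plate",[.5137,-.009,.016]),("foot exp",[.5137,-.009,.058]),("top exp",[.5137,-.009,.138])):
    u=proj(c,Q); print(nm,np.round([(u[0]-190)*5,(u[1]-110)*5]))
im,d=manip.camera("top"); cv2.imwrite("pics/top8.png",cv2.resize(im[100:250,120:320][...,::-1],None,fx=4,fy=4,interpolation=cv2.INTER_CUBIC))
E
```

```text
t 9.65 p [ 0.5133 -0.0136  0.1114] a -8.6 z [-0.001 -0.    -1.   ] F [ 1.2 -0.  -3.9] gw 0.606 j [-0.57  0.2   0.56  1.92 -0.12  1.05 -0.1 ]
shift [ 0.0046 -0.0002  0.0114] twist -0.0087 -0.0087
plate [337. 522.]
foot exp [336. 469.]
top exp [334. 362.]
```

View pics/side8.png

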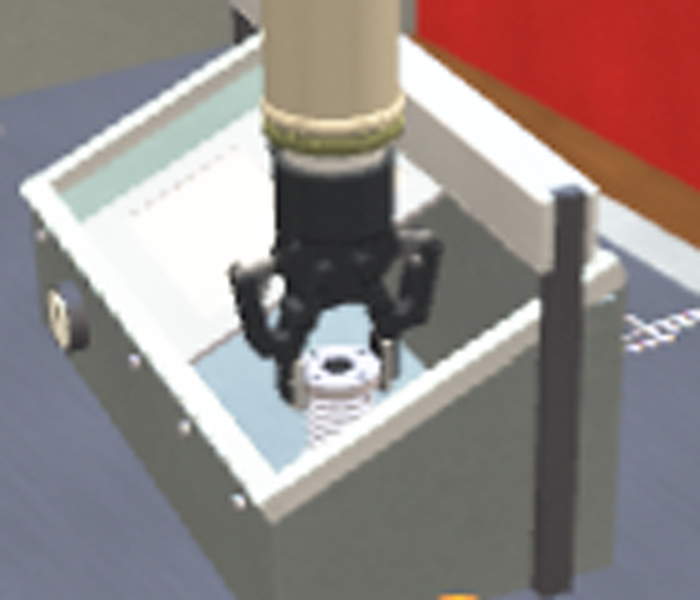

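View pics/top8.png

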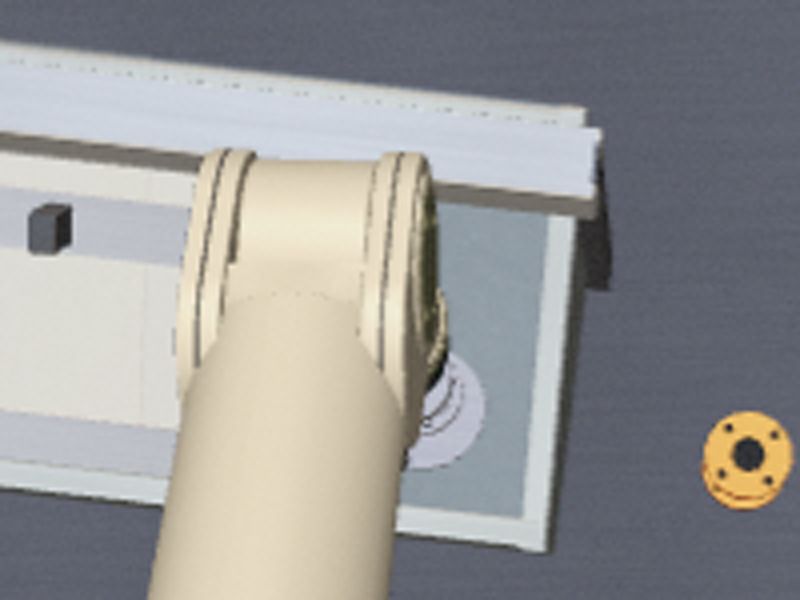

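Call:
jog_arm(steps=[0.04,0.0046,0,0.005,-0.008,0.04,0.0046,0,0.01,-0.008,0.04,0.0046,0,0.015,-0.008,0.04,0.0046,0,0.02,-0.008,0.04,0.0046,0,0.024,-0.008,0.04,0.0046,0,0.024,-0.008,0.04,0.0046,0,0.024,-0.008,0.04,0.0046,0,0.024,-0.008,0.04,0.0046,0,0.024,-0.008,0.04,0.0046,0,0.024,-0.008])

```text
clock: 10.75
position: [0.5145, -0.0076, 0.0877]
ee_rot: [0.755, 0.656, 0.0, 0.0]
ft_force: [0.2, 0.3, -5.0]
grip_width: 0.61
```

```bash
python3 - <<'E'
from h import *
c=manip.calibration("side")
im,d=manip.camera("side");P=cloud(c,d); cv2.imwrite("pics/side9.png",cv2.resize(im[150:220,220:300][...,::-1],None,fx=8,fy=8,interpolation=cv2.INTER_CUBIC))
to(.5137,-.009,.066,-8.1)
p,R=st()
m=np.zeros(P.shape[:2],bool); m[150:220,220:300]=1
m&=(np.hypot(P[...,0]-p[0],P[...,1]-p[1])<.035)&(P[...,2]<p[2]+.045)&(P[...,2]>p[2]+.025)&(im.astype(int).sum(2)>450)
print(m.sum(),P[m].mean(0),cv2.minEnclosingCircle(P[m][:,:2].astype(np.float32)),np.percentile(P[m][:,2],[5,50,95]))
for Q in ([p[0],p[1],p[2]+.03],):
    u=proj(c,Q); print(np.round([(u[0]-220)*8,(u[1]-150)*8]))
E
```

```text
t 10.8 p [ 0.5145 -0.0076  0.0877] a -7.99 z [ 0.  0. -1.] F [-1.3 -0.6 -5.1] gw 0.61 j [-0.56  0.24  0.55  1.94 -0.15  1.   -0.09]
shift [-0.0015 -0.0006  0.0217] twist 0.0018 0.0018
t 10.8 p [ 0.5145 -0.0076  0.0877] a -7.99 z [ 0.  0. -1.] F [-1.3 -0.6 -5.1] gw 0.61 j [-0.56  0.24  0.55  1.94 -0.15  1.   -0.09]
101 [ 0.51243883 -0.01430286  0.11665228] ((0.5120058655738831, -0.01161281019449234), 0.03096631169319153) [0.11335245 0.11639634 0.11912497]
[295. 301.]
```

View pics/side9.png

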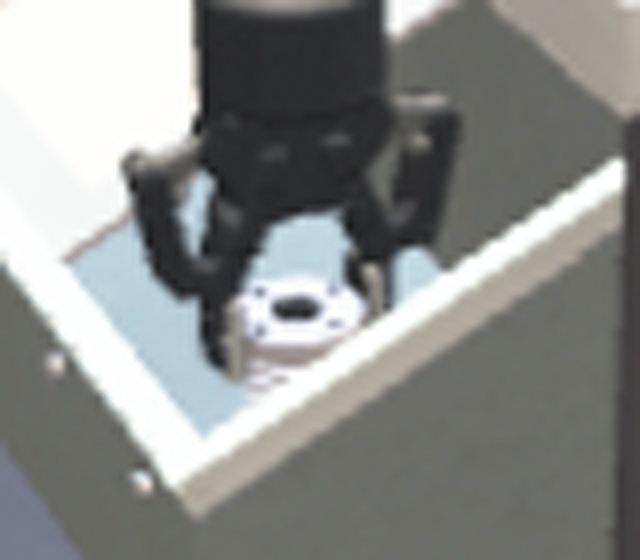

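Call:
jog_arm(steps=[0.04,-0.0015,0,0.004,0,0.04,-0.0015,0,0.008,0,0.04,-0.0015,0,0.012,0,0.04,-0.0015,0,0.015,0,0.04,-0.0015,0,0.017,0,0.04,-0.0015,0,0.019,0,0.04,-0.0015,0,0.02,0,0.04,-0.0015,0,0.021,0,0.04,-0.0015,0,0.021,0,0.04,-0.0015,0,0.021,0])

```text
clock: 11.8
position: [0.5142, -0.0091, 0.0667]
ee_rot: [0.755, 0.656, 0.0, -0.0]
ft_force: [0.9, -0.1, -4.8]
grip_width: 0.606
```

```bash
python3 - <<'E'
from h import *
to(.5137,-.009,.066,-8.1)
E
```

```text
t 11.8 p [ 0.5142 -0.0091  0.0667] a -7.99 z [ 0.  0. -1.] F [ 0.9 -0.1 -4.8] gw 0.606 j [-0.55  0.27  0.54  1.96 -0.17  0.96 -0.07]
shift [ 0.     -0.0005  0.0007] twist 0.0018 0.0018
```

Not yet touching (force still −4.8 N). Lower 1.5 mm more, in small steps.

Call:
jog_arm(steps=[0.04,0,0,0.0003,0,0.04,0,0,0.0006,0,0.04,0,0,0.0009,0,0.04,0,0,0.0012,0,0.04,0,0,0.0015,0,0.04,0,0,0.0015,0,0.04,0,0,0.0015,0,0.04,0,0,0.0015,0,0.04,0,0,0.0015,0,0.04,0,0,0.0015,0])

```text
clock: 12.8
position: [0.5146, -0.009, 0.066]
ee_rot: [0.755, 0.656, 0.0, -0.0]
ft_force: [-3.3, 0.1, 10.1]
grip_width: 0.609
```

Contact (+10 N). Releasing to 68 mm.

Call:
jog_arm(steps=[0.054,0,0,0.001,0,0.056,0,0,0.001,0,0.058,0,0,0.001,0,0.06,0,0,0.001,0,0.062,0,0,0.001,0,0.064,0,0,0.001,0,0.066,0,0,0.001,0,0.068,0,0,0.001,0,0.068,0,0,0.001,0,0.068,0,0,0.001,0])

```text
clock: 13.8
position: [0.5142, -0.0091, 0.0641]
ee_rot: [0.755, 0.656, 0.0, -0.0]
ft_force: [-0.5, 0.1, 0.8]
grip_width: 0.796
```

```bash
python3 - <<'E'
from h import *
c=manip.calibration("side")
im,d=manip.camera("side");P=cloud(c,d); cv2.imwrite("pics/side10.png",cv2.resize(im[150:220,220:300][...,::-1],None,fx=8,fy=8,interpolation=cv2.INTER_CUBIC))
st()
u=proj(c,[.5137,-.009,.096]); print(np.round([(u[0]-220)*8,(u[1]-150)*8]))
E
```

```text
t 13.85 p [ 0.5141 -0.0091  0.0641] a -7.99 z [ 0.  0. -1.] F [-0.7 -0.3  0.9] gw 0.795 j [-0.55  0.27  0.54  1.96 -0.17  0.96 -0.06]
[296. 350.]
```

View pics/side10.png

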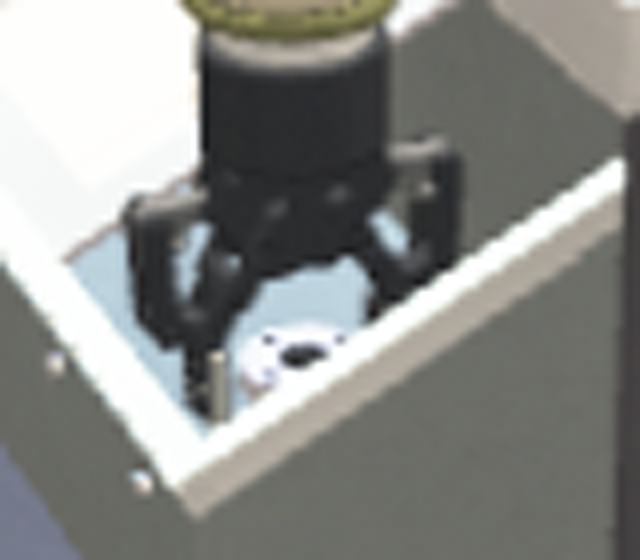

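Call:
jog_arm(steps=[0.076,0,0,0,0,0.08,0,0,0,0,0.08,0,0,-0.008,0,0.08,0,0,-0.02,0,0.08,0,0,-0.04,0,0.08,0,0,-0.07,0,0.08,0,0,-0.11,0,0.08,0,0,-0.16,0,0.08,0,0,-0.21,0,0.08,0,0,-0.24,0])

```text
clock: 14.85
position: [0.5147, -0.0097, 0.3093]
ee_rot: [0.755, 0.656, 0.002, 0.001]
ft_force: [0.6, 0.4, -1.4]
grip_width: 0.94
```

```bash
cat > vw.py <<'E'
from h import *
import sys
t=sys.argv[1]
c=manip.calibration("side")
im,d=manip.camera("side"); cv2.imwrite(f"pics/s{t}.png",cv2.resize(im[90:230,170:350][...,::-1],None,fx=4,fy=4,interpolation=cv2.INTER_CUBIC))
im,d=manip.camera("top"); np.savez("last.npz",im=im,d=d); cv2.imwrite(f"pics/t{t}.png",cv2.resize(im[80:260,20:290][...,::-1],None,fx=2.9,fy=2.9,interpolation=cv2.INTER_CUBIC))
st()
E
python3 vw.py 11
```

```text
t 14.95 p [ 0.5158 -0.0095  0.3097] a -8.03 z [ 0.008  0.002 -1.   ] F [-0.1 -0.2  0.2] gw 0.932 j [-0.62  0.03  0.57  1.65 -0.02  1.46 -0.19]
```

View pics/s11.png

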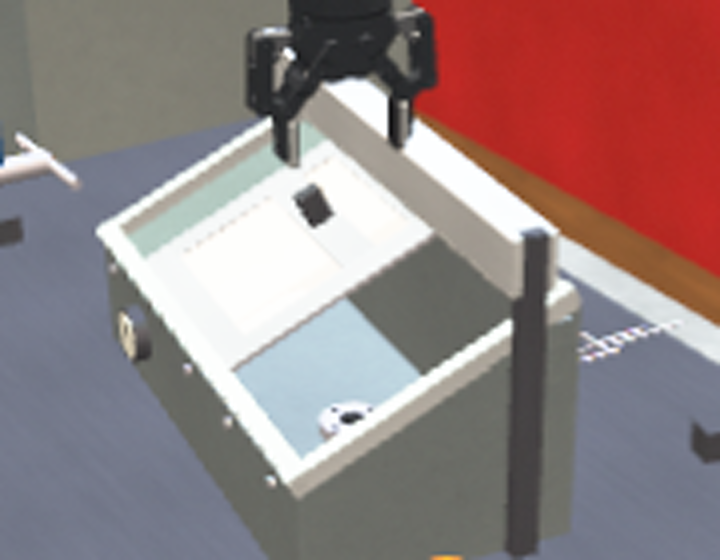

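View pics/t11.png

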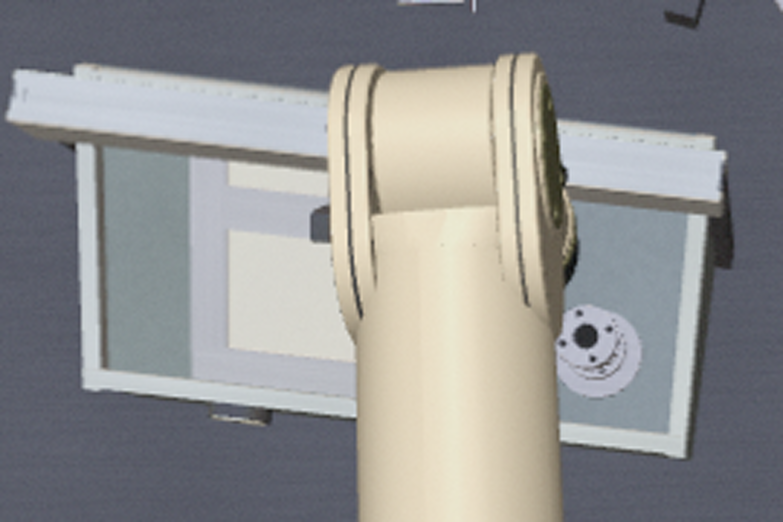

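The connector stands on the plate, its top hole at (585,336) in the top crop. I'll check the centring.

```bash
python3 - <<'E'
from h import *
z=np.load("last.npz");c=manip.calibration("top");P=cloud(c,z["d"])
print("hole",onplane(c,(20+585/2.9,80+336/2.9),.096), "plate .5137,-.0091")
m=(np.hypot(P[...,0]-.5137,P[...,1]+.009)<.05)&(P[...,2]>.085)&(P[...,2]<.11)
print(m.sum(),P[m].mean(0),np.percentile(P[m][:,2],[10,50,90]))
z0=np.load("top0.npz");P0=cloud(c,z0["d"])
# handle from initial picture: crop (topcrop k=2, offset 20,80): top face
for uv in ((222,143),(236,142),(214,157),(228,166)): print(P0[80+uv[1]//2,20+uv[0]//2].round(3))
m=np.zeros(P0.shape[:2],bool);m[145:170,120:142]=1
m&=(z0["im"].astype(int).sum(2)<330); q=P0[m]
yaw=np.radians(-8.13);R=np.array([[np.cos(yaw),-np.sin(yaw)],[np.sin(yaw),np.cos(yaw)]])
k=(q[:,:2]-[.5702,.1397])@R
print(m.sum(),"case x",np.percentile(k[:,0],[2,50,98]),"y",np.percentile(k[:,1],[2,50,98]),"z",np.percentile(q[:,2],[2,50,98]))
t=q[:,2]>.2; print("top y",np.percentile(k[t,1],[2,50,98]),"x",np.percentile(k[t,0],[2,50,98]))
E
```

```text
hole [ 0.51536955 -0.00899782  0.096     ] plate .5137,-.0091
363 [ 0.51536632 -0.00965734  0.09599626] [0.0927505  0.09590744 0.09938285]
[0.61  0.187 0.192]
[0.612 0.173 0.183]
[0.59  0.191 0.208]
[0.586 0.185 0.174]
118 case x [0.00452352 0.01703681 0.03302739] y [0.03802038 0.04333106 0.0534771 ] z [0.1831469  0.20588829 0.2156764 ]
top y [0.03825195 0.04574854 0.05355105] x [0.00417851 0.01507656 0.02879697]
```

```bash
python3 - <<'E'
from h import *
yaw=np.radians(-8.13);R=np.array([[np.cos(yaw),-np.sin(yaw)],[np.sin(yaw),np.cos(yaw)]])
w=np.array([.5702,.1397])+R@[-.017,.095]; print(w)
to(w[0],w[1],.27,-8.1)
E
```

```text
[0.56680572 0.23614936]
t 14.95 p [ 0.5158 -0.0095  0.3097] a -8.03 z [ 0.008  0.002 -1.   ] F [-0.1 -0.2  0.2] gw 0.932 j [-0.62  0.03  0.57  1.65 -0.02  1.46 -0.19]
shift [0.2502 0.0159 0.0407] twist 0.0012 0.0012
```

Call:
jog_arm(steps=[0.07,0.015,0.001,0,0,0.06,0.045,0.003,0,0,0.05,0.08,0.005,0,0,0.05,0.115,0.007,0,0,0.05,0.15,0.01,0,0,0.05,0.185,0.012,0,0,0.05,0.22,0.014,0,0,0.05,0.24,0.016,0.01,0,0.05,0.25,0.0165,0.02,0,0.05,0.25,0.0165,0.03,0])

```text
clock: 15.95
position: [0.5647, 0.2367, 0.2719]
ee_rot: [0.754, 0.656, -0.001, -0.0]
ft_force: [-0.2, -1.6, 0.5]
grip_width: 0.587
```

Call:
jog_arm(steps=[0.05,0,0,0.01,0,0.05,0,0,0.02,0,0.05,0,0,0.03,0,0.05,0,0,0.04,0,0.05,0,0,0.045,0,0.05,0,0,0.05,0,0.05,0,0,0.05,0,0.05,0,0,0.05,0,0.05,0,0,0.05,0,0.05,0,0,0.05,0])

```text
clock: 16.95
position: [0.5654, 0.2362, 0.2245]
ee_rot: [0.755, 0.656, 0.0, 0.0]
ft_force: [-0.2, -0.5, -0.1]
grip_width: 0.584
```

```bash
python3 vw.py 12; python3 - <<'E'
from h import *
to(.5668,.2361,.2,-8.1)
c=manip.calibration("side")
p,R=st()
for s in (-1,1):
  for dz in (.03,.02,.01,0,-.01):
    u=proj(c,p+R[:,1]*s*.03+[0,0,dz]); print(s,dz,np.round([(u[0]-170)*4,(u[1]-90)*4]))
E
```

```text
t 17.05 p [0.5654 0.2362 0.2243] a -7.99 z [ 0.  0. -1.] F [0.3 0.5 0.4] gw 0.588 j [-0.8   0.32  0.42  1.52 -0.13  1.33 -0.51]
t 17.05 p [0.5654 0.2362 0.2243] a -7.99 z [ 0.  0. -1.] F [0.3 0.5 0.4] gw 0.588 j [-0.8   0.32  0.42  1.52 -0.13  1.33 -0.51]
shift [0.0001 0.0014 0.0243] twist 0.0019 0.0019
t 17.05 p [0.5654 0.2362 0.2243] a -7.99 z [ 0.  0. -1.] F [0.3 0.5 0.4] gw 0.588 j [-0.8   0.32  0.42  1.52 -0.13  1.33 -0.51]
-1 0.03 [217. 130.]
-1 0.02 [218. 141.]
-1 0.01 [218. 152.]
-1 0 [219. 162.]
-1 -0.01 [219. 173.]
1 0.03 [281. 119.]
1 0.02 [281. 130.]
1 0.01 [282. 140.]
1 0 [282. 151.]
1 -0.01 [283. 161.]
```

View pics/s12.png

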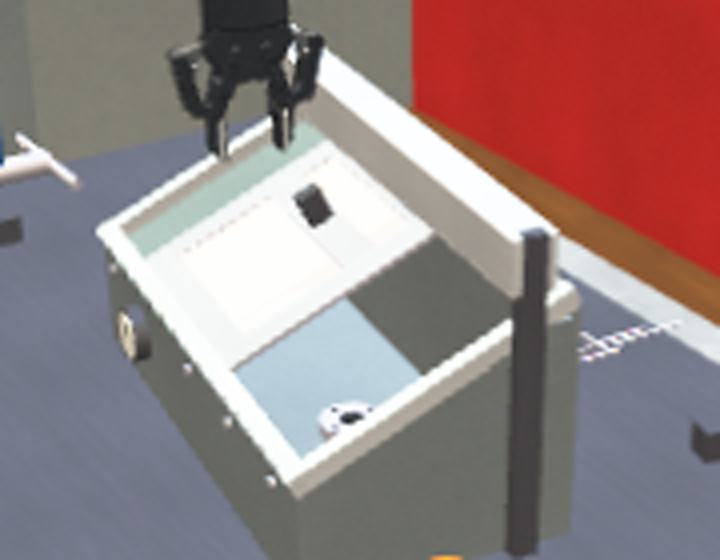

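View pics/t12.png

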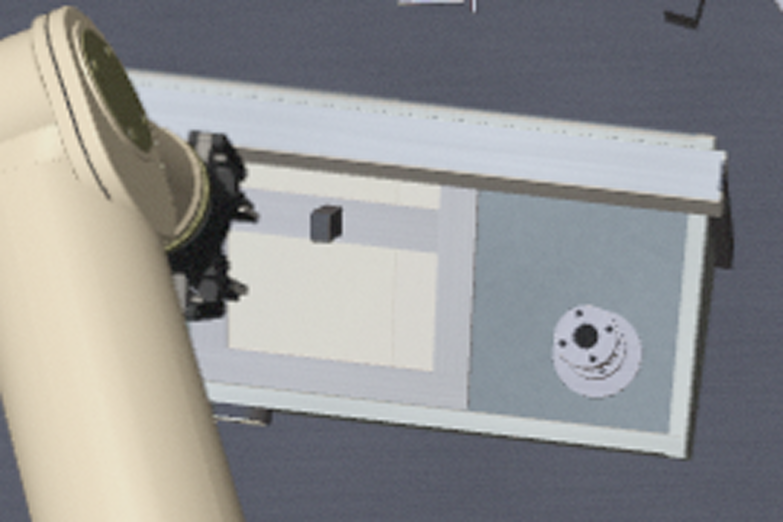

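```bash
python3 - <<'E'
from h import *
z=np.load("last.npz");c=manip.calibration("top");P=cloud(c,z["d"]);im=z["im"].astype(int)
yaw=np.radians(-8.13);R=np.array([[np.cos(yaw),-np.sin(yaw)],[np.sin(yaw),np.cos(yaw)]])
m=np.zeros(P.shape[:2],bool);m[115:195,78:112]=1
m&=(im.sum(2)<220)&(P[...,2]>.2)
k=(P[m][:,:2]-[.5702,.1397])@R; h=P[m][:,2]
for a,b in((.2,.23),(.23,.26),(.26,.29),(.29,.33),(.33,.4)):
    s=(h>a)&(h<b)
    if s.any(): print(a,b,s.sum(),"x",k[s,0].min().round(3),k[s,0].max().round(3),"y",k[s,1].min().round(3),k[s,1].max().round(3))
E
```

```text
0.23 0.26 24 x -0.056 0.017 y 0.084 0.1
0.26 0.29 104 x -0.075 0.038 y 0.081 0.107
0.29 0.33 207 x -0.083 0.044 y 0.075 0.097
0.33 0.4 372 x -0.085 0.045 y 0.056 0.107
```

Tip height at this opening is about TCP height. The outer finger knuckles reach case x≈0.045 (lamp front 0.050), so I'll shift 5 mm away from the lamp, open slightly and go down.

Call:
jog_arm(steps=[0.054,0,-0.005,0,0,0.054,0,-0.005,0,0,0.054,0,-0.005,0.006,0,0.054,0,-0.005,0.012,0,0.054,0,-0.005,0.018,0,0.054,0,-0.005,0.024,0,0.054,0,-0.005,0.03,0,0.054,0,-0.005,0.034,0,0.054,0,-0.005,0.034,0,0.054,0,-0.005,0.034,0])

```text
clock: 18.05
position: [0.5604, 0.2368, 0.1902]
ee_rot: [0.755, 0.656, 0.0, 0.0]
ft_force: [-0.3, -0.3, -0.0]
grip_width: 0.631
```

```bash
python3 vw.py 13
```

```text
t 18.15 p [0.5605 0.2369 0.1904] a -7.99 z [ 0.  0. -1.] F [0.1 0.2 1.1] gw 0.632 j [-0.8   0.33  0.41  1.58 -0.13  1.26 -0.51]
```

View pics/s13.png

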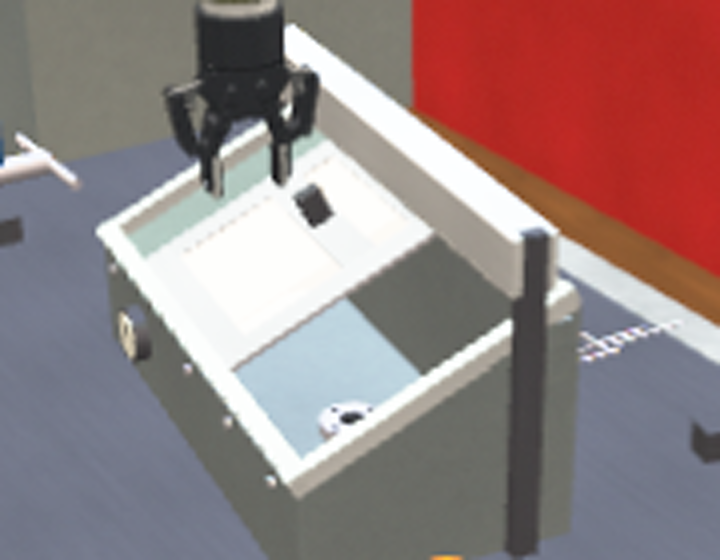

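View pics/t13.png

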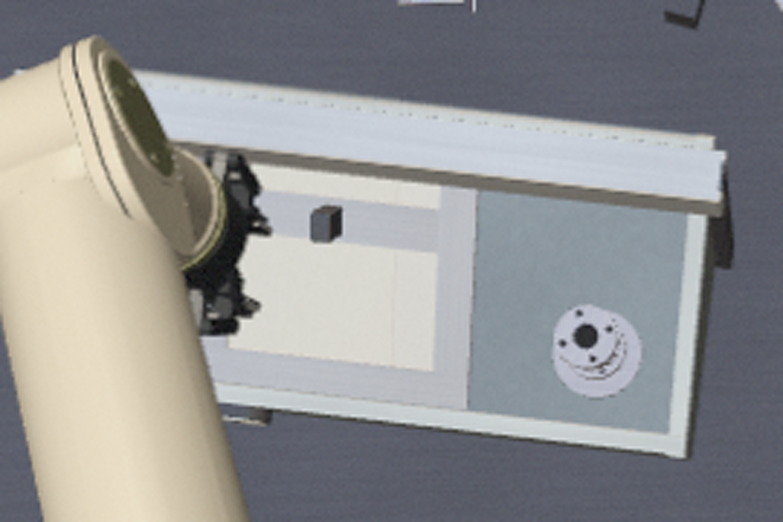

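The front finger, at (265,220) in the top crop, lines up with the handle at (326,224). Pushing toward −x of the tool, slowly.

Call:
jog_arm(steps=[0.054,-0.006,0,0,0,0.054,-0.012,0,0,0,0.054,-0.018,0,0,0,0.054,-0.024,0,0,0,0.054,-0.03,0,0,0,0.054,-0.036,0,0,0,0.054,-0.042,0,0,0,0.054,-0.048,0,0,0,0.054,-0.054,0,0,0,0.054,-0.06,0,0,0])

```text
clock: 19.15
position: [0.5518, 0.1771, 0.1902]
ee_rot: [0.755, 0.656, 0.0, -0.0]
ft_force: [-0.3, 2.7, 1.4]
grip_width: 0.635
```

```bash
python3 vw.py 14
```

```text
t 19.25 p [0.5519 0.176  0.1902] a -8.08 z [-0.    -0.001 -1.   ] F [-0.2  0.2  0.6] gw 0.633 j [-0.75  0.26  0.44  1.66 -0.12  1.25 -0.44]
```

View pics/s14.png

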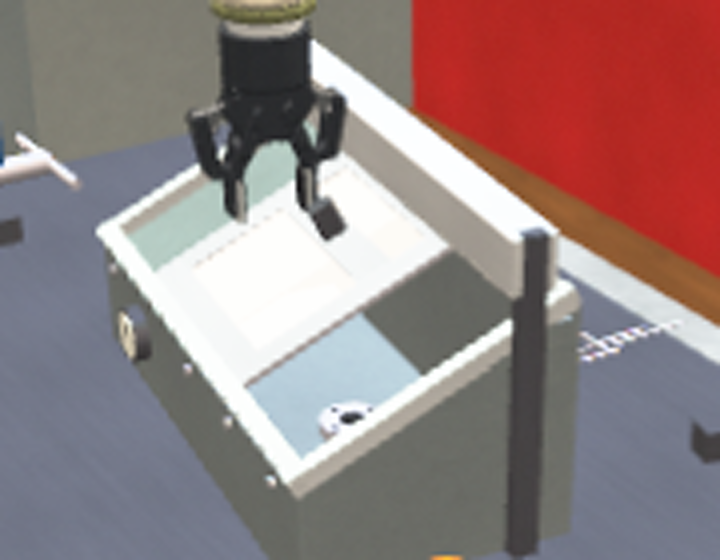

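View pics/t14.png

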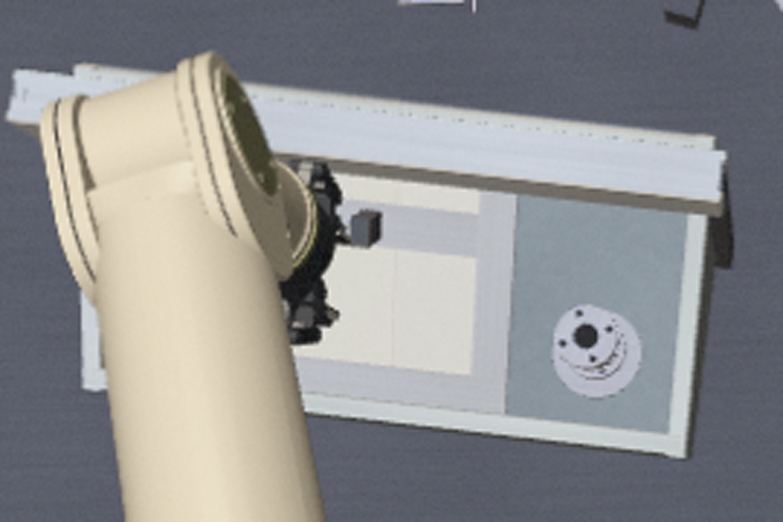

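The door is moving (its edge has gone from column 475 to 515). Continuing.

Call:
jog_arm(steps=[0.054,-0.006,0,0,0,0.054,-0.014,0,0,0,0.054,-0.024,0,0,0,0.054,-0.034,0,0,0,0.054,-0.044,0,0,0,0.054,-0.054,0,0,0,0.054,-0.064,0,0,0,0.054,-0.074,0,0,0,0.054,-0.083,0,0,0,0.054,-0.09,0,0,0])

```text
clock: 20.25
position: [0.5392, 0.0872, 0.19]
ee_rot: [0.755, 0.656, -0.0, -0.0]
ft_force: [-0.9, 3.4, -0.2]
grip_width: 0.633
```

```bash
python3 vw.py 15; python3 - <<'E'
from h import *
yaw=np.radians(-8.13);R=np.array([[np.cos(yaw),-np.sin(yaw)],[np.sin(yaw),np.cos(yaw)]])
print("case tool",(np.array(manip.get_obs()["position"])[:2]-[.5702,.1397])@R)
E
```

```text
t 20.35 p [0.5396 0.0864 0.1902] a -8.11 z [ 0.    -0.001 -1.   ] F [ 0.6 -0.5 -0.2] gw 0.634 j [-0.67  0.19  0.49  1.75 -0.09  1.23 -0.3 ]
case tool [-0.02274325 -0.05708998]
```

View pics/t15.png

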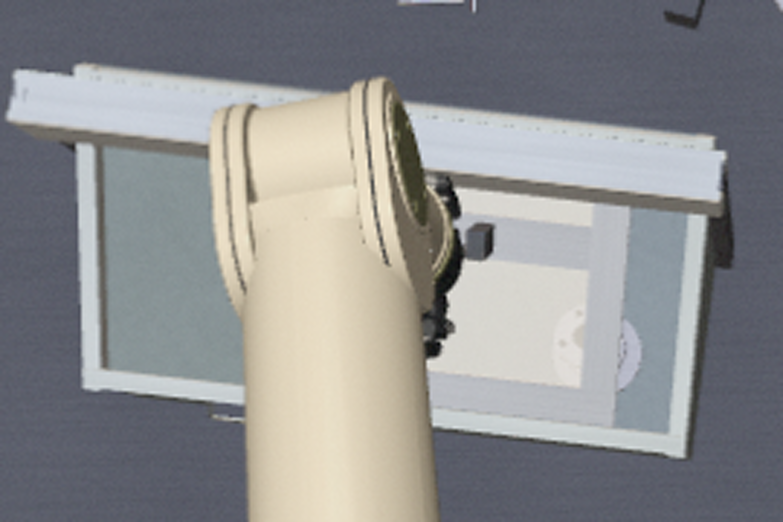

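View pics/s15.png

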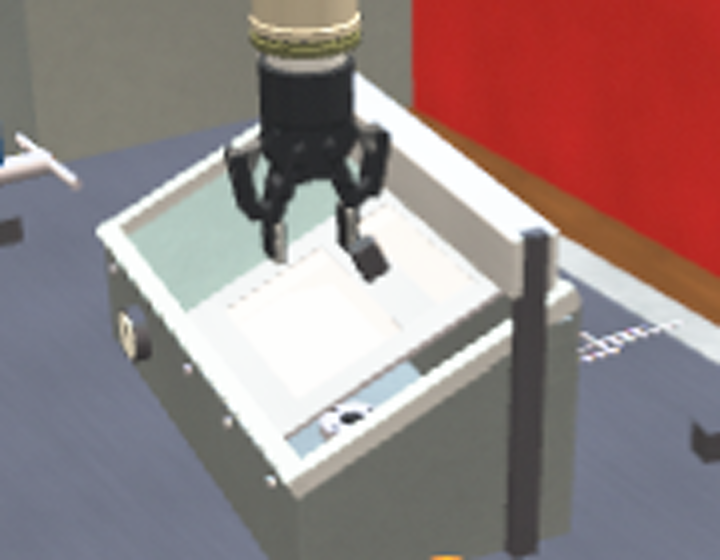

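Call:
jog_arm(steps=[0.054,-0.004,0,0,0,0.054,-0.009,0,0,0,0.054,-0.014,0,0,0,0.054,-0.019,0,0,0,0.054,-0.024,0,0,0,0.054,-0.028,0,0,0,0.054,-0.032,0,0,0,0.054,-0.036,0,0,0,0.054,-0.039,0,0,0,0.054,-0.042,0,0,0])

```text
clock: 21.35
position: [0.5337, 0.0465, 0.1902]
ee_rot: [0.755, 0.656, 0.0, 0.0]
ft_force: [1.7, 2.4, 1.1]
grip_width: 0.634
```

```bash
python3 vw.py 16
```

```text
t 21.45 p [0.5334 0.046  0.1901] a -8.03 z [-0. -0. -1.] F [-0.2 -0.2  0.3] gw 0.632 j [-0.63  0.16  0.51  1.77 -0.08  1.23 -0.24]
```

View pics/t16.png

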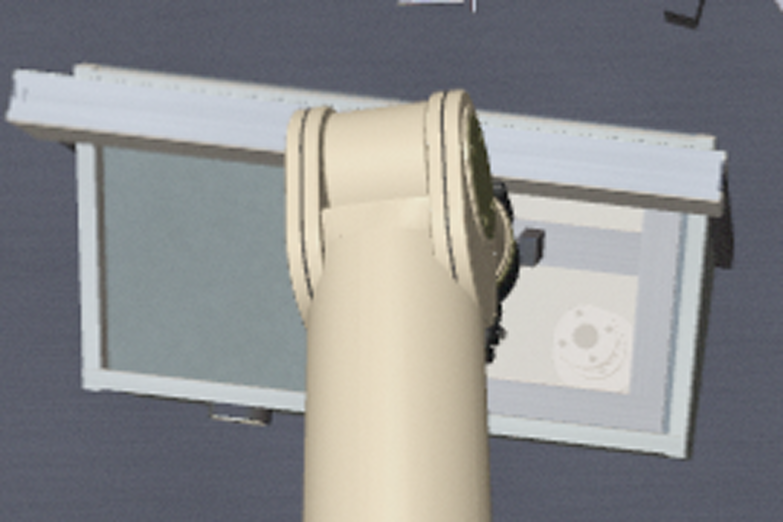

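Nearly home: the door edge is at column ~668 and the jamb at ~672. Small steps until the force rises.

Call:
jog_arm(steps=[0.054,-0.001,0,0,0,0.054,-0.002,0,0,0,0.054,-0.003,0,0,0,0.054,-0.004,0,0,0,0.054,-0.005,0,0,0,0.054,-0.006,0,0,0,0.054,-0.007,0,0,0,0.054,-0.008,0,0,0,0.054,-0.008,0,0,0,0.054,-0.008,0,0,0])

```text
clock: 22.45
position: [0.5325, 0.0403, 0.19]
ee_rot: [0.754, 0.657, 0.001, -0.001]
ft_force: [0.7, 7.3, -1.4]
grip_width: 0.634
```

Call:
jog_arm(steps=[0.054,-0.0005,0,0,0,0.054,-0.001,0,0,0,0.054,-0.0015,0,0,0,0.054,-0.002,0,0,0,0.054,-0.0025,0,0,0,0.054,-0.003,0,0,0,0.054,-0.003,0,0,0,0.054,-0.003,0,0,0,0.054,-0.003,0,0,0,0.054,-0.003,0,0,0])

```text
clock: 23.45
position: [0.5324, 0.04, 0.1901]
ee_rot: [0.753, 0.658, 0.002, -0.001]
ft_force: [1.8, 15.9, -3.6]
grip_width: 0.628
```

Force has risen to 16 N with no motion, so the door is stopped. Backing off in +x, then up, and away.

Call:
jog_arm(steps=[0.054,0.004,0,0,0,0.054,0.01,0,0,0,0.054,0.018,0,0,0,0.054,0.025,0,0,0,0.054,0.03,0,-0.01,0,0.054,0.03,0,-0.03,0,0.054,0.03,-0.005,-0.06,0,0.054,0.03,-0.01,-0.09,0,0.054,0.03,-0.015,-0.12,0,0.054,0.03,-0.02,-0.14,0])

```text
clock: 24.45
position: [0.5167, 0.0682, 0.3331]
ee_rot: [0.755, 0.656, 0.001, 0.001]
ft_force: [0.8, 0.4, 0.0]
grip_width: 0.632
```

Call:
jog_arm(steps=[0.054,0.03,-0.01,0,0,0.054,0.06,-0.02,0,0,0.054,0.09,-0.03,0,0,0.054,0.12,-0.04,0,0,0.054,0.15,-0.05,0,0,0.054,0.18,-0.06,0,0,0.054,0.2,-0.065,0,0,0.054,0.21,-0.07,0,0,0.054,0.21,-0.07,0,0,0.054,0.21,-0.07,0,0])

```text
clock: 25.45
position: [0.4768, 0.2848, 0.3305]
ee_rot: [0.755, 0.656, 0.0, 0.0]
ft_force: [0.2, -0.3, 0.3]
grip_width: 0.63
```

```bash
python3 vw.py 17; python3 - <<'E'
from h import *
z=np.load("last.npz");c=manip.calibration("top");P=cloud(c,z["d"]);im=z["im"].astype(int)
yaw=np.radians(-8.13);R=np.array([[np.cos(yaw),-np.sin(yaw)],[np.sin(yaw),np.cos(yaw)]])
m=np.zeros(P.shape[:2],bool);m[145:185,185:225]=1
m&=(im.sum(2)<330)&(P[...,2]>.18); k=(P[m][:,:2]-[.5702,.1397])@R
print(m.sum(),"handle y",np.percentile(k[:,1],[2,50,98]),"expect -.128..-.112")
for n in ("last.npz","top0.npz"):
  Q=np.load(n); PP=cloud(c,Q["d"])
  for u,v in ((363,181),(412,212)):
    print(n,PP[v,u].round(3),PP[v-12:v+13,u-12:u+13][(PP[v-12:v+13,u-12:u+13,2]>.07)].mean(0).round(4) if u==363 else "")
E
```

```text
t 25.55 p [0.477  0.2845 0.3305] a -8.12 z [ 0.001  0.    -1.   ] F [-0.1 -1.1  0.2] gw 0.632 j [-0.9   0.14  0.32  1.49 -0.04  1.52 -0.72]
164 handle y [-0.16885381 -0.1271222  -0.11144831] expect -.128..-.112
last.npz [ 0.545 -0.36   0.082] [ 0.5439 -0.3604  0.0837]
last.npz [ 0.473 -0.494  0.011] 
top0.npz [ 0.545 -0.36   0.082] [ 0.5446 -0.3609  0.0801]
top0.npz [ 0.473 -0.495  0.009]
```

View pics/t17.png

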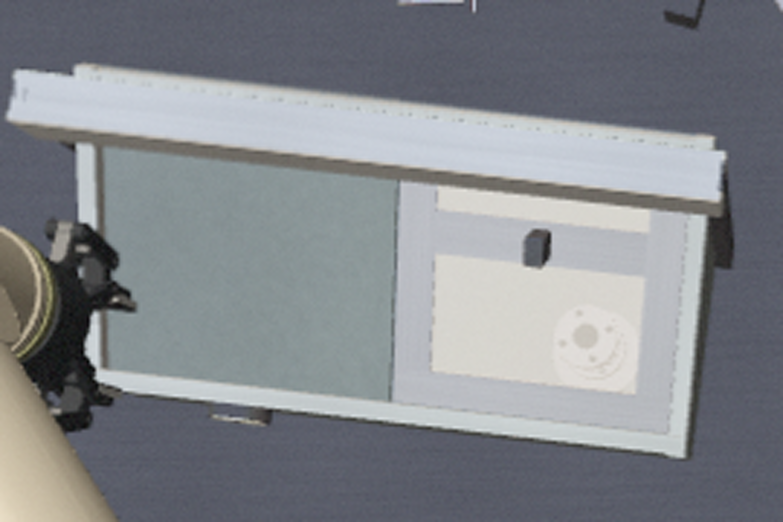

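View pics/s17.png

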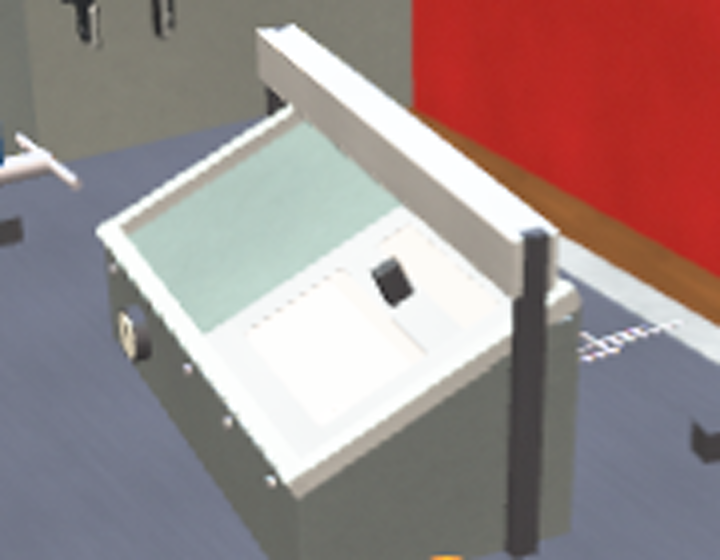

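The door edge meets the jamb along its whole length at columns ~670–685, and the connector stands on the plate under the pane at (585,338). The gripper is clear of everything.

```bash
python3 -c "
from h import *
st(); print(manip.hand_in())"
```

```text
t 25.55 p [0.477  0.2845 0.3305] a -8.12 z [ 0.001  0.    -1.   ] F [-0.1 -1.1  0.2] gw 0.632 j [-0.9   0.14  0.32  1.49 -0.04  1.52 -0.72]
the job is handed in; nothing more can be done
None
```

The bellows connector is standing on the test plate and the guard door is closed. I handed the job in at 25.6 s; no verdict was reported.

**What I did**
- I gripped the ribbed connector by its upper flange, lowered it slowly until it touched the plate, and let go.
- I then pushed the door handle home with the side of one finger. The moves could not tilt the tool, so I kept it vertical and stayed a few millimetres in front of the lamp bar, instead of using the suggested 20–50° lean.

**Last checks**
- **Connector:** it stands about 2 mm from the plate's centre, with its top at 0.096 m, as expected.
- **Door:** it stopped firmly, with the push force rising to 16 N and no further movement. The handle's rear face measured -0.111 m, against -0.112 m for fully closed, and in the picture the door edge meets the jamb.
- **Other pieces:** the plain spool and the disc had not moved measurably.
- **Robot:** it is clear of everything.

**What disagreed**
- With the gripper open, the fingertips stood 15–19 mm higher in the images than the stated tool geometry implies. I set the gripping and pushing heights from the images.
- The side camera showed points 1–2 mm off their projected positions, within its calibration.

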